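Find the heavy side of the key machine's crank drum and hold it down

TASK

The closed drum on the front of the grey key-cutting machine hides a counterweight, and nothing on the outside shows where. Crank the drum round by its handle, feel where its heavy side is, and turn it until the heavy side is straight down; finish there with the handle still gripped and the drum held still, ready for the set screw. Leave the screwdriver, oil bottle, car key and tray beside the machine where they are.

Things in the scene. Friction and masses are not known exactly. Their poses are not given: they have to be found in the camera images.
- rig: The machine, bolted down: grey body 260 x 210 mm, 240 mm high. Origin at bench height below the middle of the drum's back face. Its x axis is level and is the drum's axis, pointing from the drum's front face back into the machine; y is to the left of a person looking at the drum's front; z is up.
- hub (a point): Centre of the drum's front face, on its axis, 190 mm above the bench; does not turn, has the machine's axes (the face looks along -x). The drum is an aluminium disc 160 mm across, 45 mm thick, with eight like screws and the handle on its front; without its hidden weight it is in balance. The weight's pull is 0.27 to 0.33 Nm at most, its place relative to the handle differs each time.
- drum (a joint): Drum angle in rad: 0 = handle straight up, growing clockwise seen from the front (pi/2: handle on the -y side of the hub). Turns endlessly; starts within 0.6 of 0, the heavy side at least 20 degrees from the bottom. The bearing drags 0.35 Nm, so the drum stays where it is left; the force along the handle's circle is about 0.5 to 14 N, most while the heavy side rises, least while it sinks.
- handle: The crank handle: a round black sleeve 20 mm across, 75 mm long, parallel to the drum's axis and 50 mm from it, reaching from 11 to 86 mm in front of the front face. Origin at the middle of the sleeve, x along it. The sleeve spins freely on its pin, so a hand that keeps its orientation can carry it round the whole circle; nothing else stands in front of the face.
- screwdriver: loose bystander: screwdriver, 150 mm long, lying on the bench.
- oil: loose bystander: white oil bottle, 44 mm across, 100 mm tall, origin under its base.
- fob: loose bystander: black car key with its blade, 100 mm long, 14 mm high.
- tray: loose bystander: open black tray 110 x 80 x 30 mm.

How it is judged:
By the outcome, as a careful person would: the job done as asked, in the order asked, and still so for the second after the job is handed in, while the arm keeps its last pose, push and grip.
It also fails if it takes over 72 s, if anything falls off the work surface, if the arm or the gripper's body presses on something with over 40 N, if the wrist force passes 120 N, or if a joint passes its speed limit or range.

ROBOT

A 7-joint arm with a two-finger parallel gripper is mounted at the origin on the work surface. World frame = base frame: x ahead of the robot, y to its left, z up, the work surface at z = 0. Lengths are in m, angles in rad, forces in N, time in s.
With the tool pointing down it reaches from about 0.4 to 0.875 m from the base axis. Payload 6.5 kg.
Tool frame: the origin (TCP) lies at the very end of the fingers, on their centre line; the grasp point (between the pads) lies 19 mm behind it; z points along the fingers, x is the direction in which the jaws open and shut, and the axes are right-handed (so a half turn about z gives the same grasp; the last joint's range is limited). The gripper opens to 88 mm and grips with 3 to 60 N. Pads are 18 mm wide; open, the fingers measure 123 mm over their backs; the gripper's body (75 mm by 187 mm) begins 45 mm behind the grasp point.
Start: joints at [-1.401, 0.536, -0.004, 1.538, 0.003, 1.067, -0.071], TCP at [0.152, 0.632, 0.239] pointing down, gripper open.
Joint ranges: [-2.7, 2.7], [-0.37, 2.16], [-1.27, 1.26], [0.24, 2.4], [-1.31, 4.45], [0.19, 1.91], [-2.76, 2.76]. Speed limits (rad/s): [2.39, 2.39, 3.14, 3.14, 3.14, 3.14, 3.14].

INTERFACE

Orientations are given as a rotation vector (axis times angle).
In Python, from rig import manip gives the robot as it stands.
- The arm moves only by the tool step_arm, never from a script. Its argument "increments" is a list of rows, each an object with "linear": the shift along the world's x, y, z scaled (see below), a list of three; "twist": the turn, a rotation vector about the world's x, y, z scaled (see below), a list of three; "hand": the closure, from -1 (fully open) to 1 (shut), so that 0 is half open. In form: [{"linear": [dx, dy, dz], "twist": [ax, ay, az], "hand": hand}, ...]. A call has 1 to 12 rows; each row is the pose to reach, as a shift and turn from the pose measured when the call began; what a row does not reach only later rows make up. The controller multiplies each number of a shift by 500 mm and each number of a turn by pi/4 rad. A row lasts 1/8 s, in which the tool goes at most 62.5 mm and 10.7 degrees, less where a joint would pass 70% of its speed; a pose out of reach is approached as far as the arm can. A call with a number of a shift or a turn outside -1 to 1 is refused whole. A call with a gripper value outside its range is refused whole. The fingers move at their own pace and stop on an object; "newtons" is the grip in N (left out, the last holds). Time passes only in rows, so rows that repeat a pose let the fingers close. It gives the time, the measured TCP pose, the force and the opening at its end, in the units of the state.
- manip.state(): the state, without advancing time (a new reading comes with each control period).
- manip.read_camera(name): name is "scene" or "top"; returns the picture (384x512x3 uint8, red, green, blue); there is no depth.
- manip.get_calibration(name): a dict with "fovy" (degrees; the focal length in pixels is half the picture's height over the tangent of half this angle, whatever the lens; pixels are square), "cx", "cy" (the principal point, pixels), "world_to_cam" (4x4, takes a point from world to camera coordinates). Camera axes: x right, y up, looking along -z (the intrinsics and any distortion apply to the point x, -y, -z); pixel columns grow to the right and rows downward; lengths in m; the calibration is good to about 2 mm. A picture is of the moment at which its call begins. get_calibration takes no time and is no camera call.
- manip.close_job(): hands the job in, once; it reports no verdict.
The state is a dict: "time_s": time; "joint_pos": joint angles; "dq": joint speeds; "tau": joint torques, N m; "tool_pos": TCP position; "eef_rot": TCP orientation; "contact_force": force on the tool from outside, world axes, zero at the start; "wrist_torque": the same for the moment, N m; "width": opening from 0.0 (shut) to 1.0 (fully open).
Only numpy, scipy, OpenCV 4.12 (cv2) and the standard library are available. Lean on these libraries where they do the work, as an engineer would, in place of code of your own. Each camera call takes 0.05 s, during which the arm holds its last target. There are 200 camera calls.

## Working session

There is one attempt and no reset: what is moved stays moved. The work goes in short steps, Python scripts to look and compute and a tool call to move; the robot and the scene stay as the last step left them, time stands still between calls to the robot, and variables do not carry over. Pictures are saved under pics/ and viewed, about 8 in all and at most 12, crops included, and the job is handed in when it is done.

Besides the shell and the picture viewer there is one more tool, called after "Request:" as name([rows], argument=value, ...), one row to a line, values as JSON. step_arm: Moves the arm, as the interface text tells. Shifts and turns lie within -1 to 1; 1 stands for 500 mm of shift or pi/4 rad of turn. Its arguments: {"type":"object","properties":{"increments":{"type":"array","items":{"type":"object","properties":{"linear":{"type":"array","items":{"type":"number","minimum":-1,"maximum":1}},"twist":{"type":"array","items":{"type":"number","minimum":-1,"maximum":1}},"hand":{"type":"number"}}}},"newtons":{"type":"number"}},"required":["increments"]}

```bash
ls; mkdir -p pics
python3 - <<'E'
from rig import manip
import cv2,numpy as np
for n in("scene","top"):
    im=manip.read_camera(n);cv2.imwrite(f"pics/{n}0.png",im[:,:,::-1])
    print(n,manip.get_calibration(n))
print(manip.state())
E
```

```text
pics
scene {'fovy': 42.17282624986636, 'cx': 257.6727655259524, 'cy': 190.92658599247943, 'world_to_cam': array([[ 0.33753523,  0.94101168,  0.0238116 , -0.04674628],
       [-0.51289968,  0.16264508,  0.84290005,  0.16113587],
       [ 0.78930595, -0.29672143,  0.53754304, -1.60677538],
       [ 0.        ,  0.        ,  0.        ,  1.        ]])}
top {'fovy': 51.2930540645069, 'cx': 256.35241743951127, 'cy': 197.38680839635853, 'world_to_cam': array([[ 0.01988183, -0.99978311,  0.00620031, -0.16175622],
       [ 0.98289529,  0.0206809 ,  0.18300042, -0.55670962],
       [-0.18308896,  0.00245587,  0.98309328, -0.92489016],
       [ 0.        ,  0.        ,  0.        ,  1.        ]])}
{'time_s': 0.1, 'joint_pos': array([-1.40121579,  0.53710297, -0.00444579,  1.53870315,  0.00261842,
        1.06729533, -0.07122134]), 'dq': array([ 0.00075211, -0.00085792,  0.00060889, -0.00038148,  0.00067238,
       -0.00081511, -0.00156613]), 'tau': array([ 3.28199640e-03, -5.72077990e+01,  9.94249731e-01, -2.52228838e+01,
       -5.61702135e-02,  1.34838882e-02,  2.38228466e-05]), 'tool_pos': array([0.15173119, 0.63150803, 0.23794623]), 'eef_rot': array([ 2.46643405e+00,  1.94418824e+00, -1.72702168e-03]), 'contact_force': array([ 0.35889233, -0.17940103,  0.4259283 ]), 'wrist_torque': array([-0.01073632, -0.05411152,  0.00146928]), 'width': 1.002835689535591}
```

View pics/scene0.png

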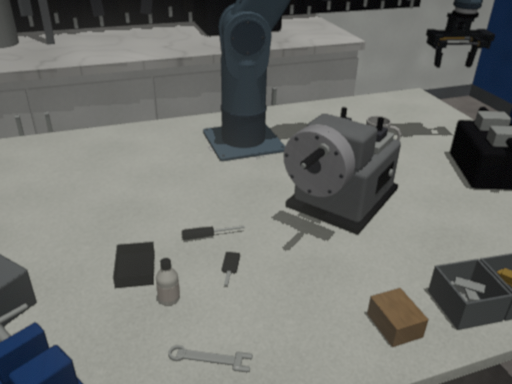

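View pics/top0.png

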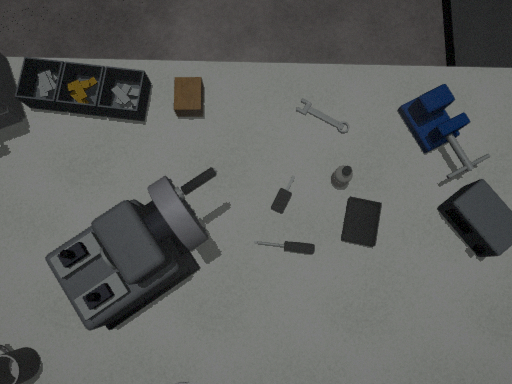

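Run:
```python
import cv2,numpy as np
s=cv2.imread("pics/scene0.png")[115:215,275:375];t=cv2.imread("pics/top0.png")[150:250,135:235]
o=np.hstack([cv2.resize(i,(400,400),interpolation=cv2.INTER_CUBIC) for i in(s,t)])
o=cv2.convertScaleAbs(o,alpha=1.3,beta=20)
cv2.imwrite("pics/crop0.png",o)
```

```text
(no output)
```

View pics/crop0.png

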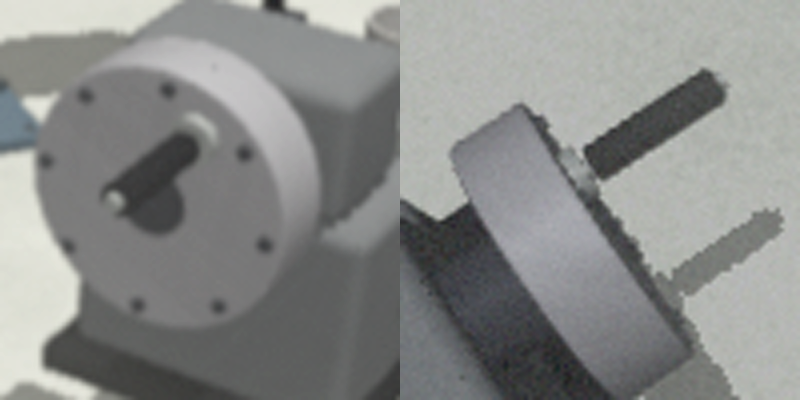

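```bash
cat > h.py <<'E'
import numpy as np
from rig import manip
def ray(n,uv):
    c=manip.get_calibration(n);f=192/np.tan(np.radians(c["fovy"])/2)
    M=c["world_to_cam"];R=M[:3,:3]
    d=R.T@np.array([(uv[0]-c["cx"])/f,-(uv[1]-c["cy"])/f,-1]);return -R.T@M[:3,3],d/np.linalg.norm(d)
def plane(n,uv,z):
    o,d=ray(n,uv);return o+d*(z-o[2])/d[2]
def tri(a,b):
    (o,d),(p,e)=ray("scene",a),ray("top",b)
    s=np.linalg.lstsq(np.c_[d,-e],p-o,rcond=None)[0]
    A,B=o+d*s[0],p+e*s[1];return (A+B)/2,np.linalg.norm(A-B)
E
python3 - <<'E'
from h import *
b,e1=tri((322.5,150.5),(184.2,190.7));t,e2=tri((304,165.2),(214.2,171.5))
hub=plane("scene",(313.6,165),.19)
x=b-t;print(b,e1,t,e2,np.linalg.norm(x));print("hub",hub)
x[2]=0;x/=np.linalg.norm(x);y=np.cross([0,0,1],x);m=(b+t)/2-hub
print("x",x,np.arctan2(x[1],x[0]),"rel",m@x,m@y,m[2], "ang",np.arctan2(-m@y,m[2]))
for z in(.19,):print(plane("top",(186.7,207),.27))
from scipy.spatial.transform import Rotation as R
print(R.from_rotvec(manip.state()["eef_rot"]).as_matrix().round(3))
E
```

```text
[ 0.53661598 -0.00519528  0.23745626] 0.004185974211731635 [ 0.577065   -0.06410885  0.23397891] 0.0007356827074951074 0.07154735903434667
hub [ 0.51245629 -0.00791153  0.19      ]
x [-0.56601499  0.82439495  0.        ] 2.1724602508599706 rel -0.04716688284430162 -0.021454557147476776 0.04571758465588413 ang 0.43877474179845044
[ 0.4981761  -0.01942693  0.27      ]
[[ 0.234  0.972 -0.   ]
 [ 0.972 -0.234 -0.001]
 [-0.001  0.    -1.   ]]
```

Request:
step_arm([
  {"linear": [0.0, 0.0, 0.12], "twist": [0, 0, 0], "hand": -1},
  {"linear": [0.0, 0.0, 0.24], "twist": [0, 0, 0], "hand": -1},
  {"linear": [0.05, -0.08, 0.36], "twist": [0, 0, -0.1], "hand": -1},
  {"linear": [0.11, -0.18, 0.36], "twist": [0, 0, -0.22], "hand": -1},
  {"linear": [0.17, -0.28, 0.36], "twist": [0, 0, -0.35], "hand": -1},
  {"linear": [0.23, -0.38, 0.36], "twist": [0, 0, -0.45], "hand": -1},
  {"linear": [0.29, -0.48, 0.36], "twist": [0, 0, -0.55], "hand": -1},
  {"linear": [0.35, -0.58, 0.36], "twist": [0, 0, -0.65], "hand": -1},
  {"linear": [0.41, -0.68, 0.36], "twist": [0, 0, -0.75], "hand": -1},
  {"linear": [0.47, -0.78, 0.36], "twist": [0, 0, -0.85], "hand": -1},
  {"linear": [0.53, -0.88, 0.36], "twist": [0, 0, -0.93], "hand": -1},
  {"linear": [0.59, -0.98, 0.36], "twist": [0, 0, -0.93], "hand": -1},
], newtons=60)

```text
time_s: 1.6
tool_pos: [0.4472, 0.1397, 0.4179]
eef_rot: [2.999, 0.935, -0.002]
contact_force: [0.5, 0.4, -0.5]
width: 0.997
```

Request:
step_arm([
  {"linear": [0.06, -0.095, 0.0], "twist": [0, 0, 0], "hand": -1},
  {"linear": [0.12, -0.19, 0.0], "twist": [0, 0, 0], "hand": -1},
  {"linear": [0.18, -0.28, 0.0], "twist": [0, 0, 0], "hand": -1},
  {"linear": [0.234, -0.37, -0.05], "twist": [0, 0, 0], "hand": -1},
  {"linear": [0.234, -0.37, -0.14], "twist": [0, 0, 0], "hand": -1},
  {"linear": [0.234, -0.37, -0.23], "twist": [0, 0, 0], "hand": -1},
  {"linear": [0.234, -0.37, -0.23], "twist": [0, 0, 0], "hand": -1},
  {"linear": [0.234, -0.37, -0.23], "twist": [0, 0, 0], "hand": -1},
])

```text
time_s: 2.6
tool_pos: [0.565, -0.0454, 0.3045]
eef_rot: [2.998, 0.935, 0.0]
contact_force: [-0.5, -0.2, 0.1]
width: 1.002
```

Run:
```python
from h import *
import cv2
a=manip.state();print(a["contact_force"],a["wrist_torque"],a["tool_pos"],a["joint_pos"].round(2))
s=manip.read_camera("scene")[70:230,240:400];t=manip.read_camera("top")[110:270,115:275]
o=np.hstack([cv2.resize(i[:,:,::-1],(400,400),interpolation=cv2.INTER_CUBIC) for i in(s,t)])
cv2.imwrite("pics/crop1.png",o)
for i in range(4):
    manip.read_camera("top");print(manip.state()["contact_force"])
```

```text
[-0.51374834 -0.17045928  0.06649205] [ 0.02179645 -0.00761463 -0.01393448] [ 0.56496052 -0.04540232  0.30445926] [-0.48  0.37  0.62  1.72 -0.24  1.13  0.82]
[0.59911496 0.10081292 0.31447039]
[ 0.78717251 -0.35607817 -0.17839511]
[-0.95030268 -0.5414566  -0.02923057]
[ 0.58644568  0.16477726 -0.61367047]
```

View pics/crop1.png

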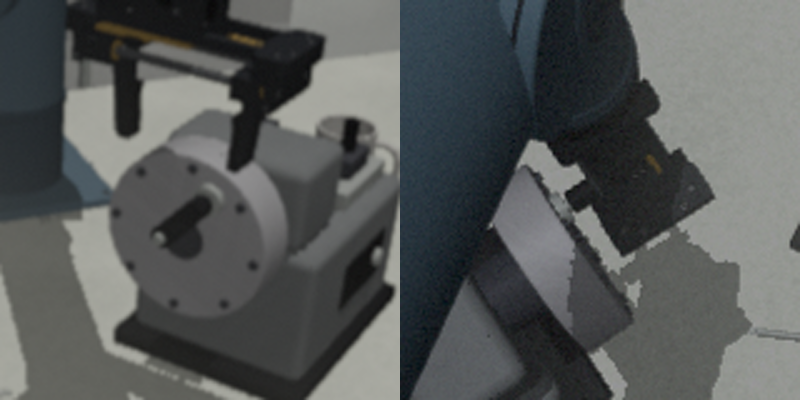

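Request:
step_arm([
  {"linear": [0, 0, -0.09], "twist": [0, 0, 0], "hand": -1},
  {"linear": [0, 0, -0.176], "twist": [0, 0, 0], "hand": -1},
  {"linear": [0, 0, -0.176], "twist": [0, 0, 0], "hand": -1},
  {"linear": [0, 0, -0.176], "twist": [0, 0, 0], "hand": 0.5},
  {"linear": [0, 0, -0.176], "twist": [0, 0, 0], "hand": 0.5},
  {"linear": [0, 0, -0.176], "twist": [0, 0, 0], "hand": 1},
  {"linear": [0, 0, -0.176], "twist": [0, 0, 0], "hand": 1},
  {"linear": [0, 0, -0.176], "twist": [0, 0, 0], "hand": 1},
  {"linear": [0, 0, -0.176], "twist": [0, 0, 0], "hand": 1},
], newtons=50)

```text
time_s: 4.03
tool_pos: [0.5647, -0.0452, 0.2159]
eef_rot: [2.999, 0.935, 0.001]
contact_force: [0.0, -0.4, -0.1]
width: 0.343
```

Run:
```python
from h import *
a=manip.state();print(a["contact_force"],a["wrist_torque"],a["tool_pos"],a["width"])
import cv2
s=manip.read_camera("scene")[70:230,240:400];t=manip.read_camera("top")[110:270,115:275]
o=np.hstack([cv2.resize(i[:,:,::-1],(400,400),interpolation=cv2.INTER_CUBIC) for i in(s,t)])
cv2.imwrite("pics/crop2.png",o)
```

```text
[ 0.02159264 -0.40589145 -0.1473491 ] [-0.0191629  -0.00306894 -0.02266511] [ 0.56469516 -0.0452383   0.21591193] 0.3431057362791003
```

View pics/crop2.png

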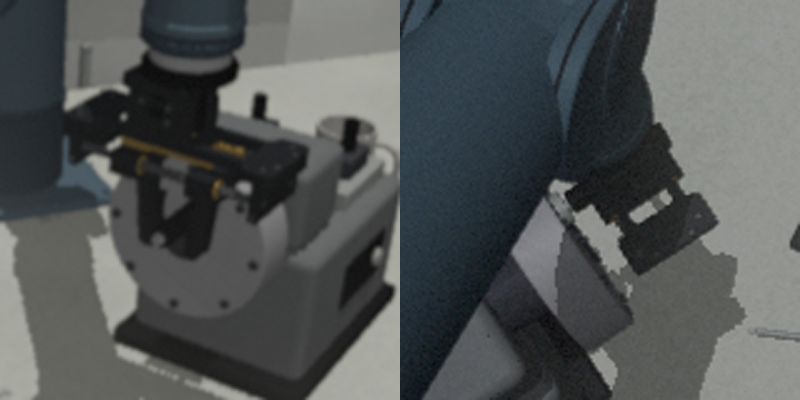

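Request:
step_arm([
  {"linear": [0, 0, 0], "twist": [0, 0, 0], "hand": 1},
  {"linear": [0, 0, 0], "twist": [0, 0, 0], "hand": 1},
  {"linear": [0, 0, 0], "twist": [0, 0, 0], "hand": 1},
  {"linear": [0, 0, 0], "twist": [0, 0, 0], "hand": 1},
])

```text
time_s: 4.62
tool_pos: [0.5645, -0.0454, 0.2158]
eef_rot: [2.999, 0.935, -0.0]
contact_force: [-1.7, -0.6, 0.4]
width: 0.202
```

Run:
```python
from h import *
for i in range(4):
    a=manip.state();print(a["contact_force"],a["tool_pos"],a["width"]);manip.read_camera("top")
```

```text
[-1.70204873 -0.63123683  0.44651225] [ 0.56451281 -0.04538624  0.21580942] 0.2017631709678167
[-0.99761102  0.15832632  0.37640979] [ 0.56450114 -0.04537282  0.21581321] 0.20880804620186103
[-0.86423157 -0.98977315  0.97673097] [ 0.56452279 -0.04536596  0.21581041] 0.20205052118814543
[-1.07116762 -0.15600957  1.05343165] [ 0.56453095 -0.04538209  0.21584   ] 0.20713481009831133
```

```bash
cat > nx.py <<'E'
from h import *
import sys,json,os
from scipy.optimize import least_squares
# usage: nx.py dir step_deg nrows ; logs present state, fits circle centre and heavy side, prints next shifts
S=np.array([.824,.566]);S/=np.linalg.norm(S);H0=np.array([.5125,-.0079])
a=manip.state();P=a["tool_pos"];F=a["contact_force"]
d,step,n=int(sys.argv[1]),float(sys.argv[2]),int(sys.argv[3])
lat=(P[:2]-H0)@S;z=P[2]+.019-.19
L=json.load(open("log.json")) if os.path.exists("log.json") else []
if len(sys.argv)>4: L.append([lat,z,F[:2]@S,F[2],int(sys.argv[4]),a["time_s"]]);json.dump(L,open("log.json","w"))
A=np.array(L) if L else np.zeros((0,6));c=np.zeros(2)
if len(A)>=2:
    # centre from pose readings, weak prior of 2 mm on the vision centre, r = 50 mm
    c=least_squares(lambda c:np.r_[(np.hypot(A[:,0]-c[0],A[:,1]-c[1])-.05)/.0005,c/.002],[0,0]).x
th=np.arctan2(lat-c[0],z-c[1]);T=np.arctan2(A[:,0]-c[0],A[:,1]-c[1])
ft=-(A[:,2]*np.cos(T)-A[:,3]*np.sin(T)) # force of hand on the handle, along growing angle
fr=A[:,2]*np.sin(T)+A[:,3]*np.cos(T)
if len(A): print("ft",ft.round(1)[-4:],"fr",fr.round(1)[-4:],"deg",np.degrees(T).round(1)[-4:])
if len(A)>=5:
    m=A[:,4]!=0;M=np.c_[A[m,4],np.sin(T[m]),np.cos(T[m])]
    k,res,_,_=np.linalg.lstsq(M,ft[m],rcond=None)
    # ft = drag + a sin t + b cos t = W sin(t-t0), t0: heavy side down
    C=np.linalg.inv(M.T@M)
    print("drag",k[0],"W",np.hypot(*k[1:]),"t0 deg",np.degrees(np.arctan2(-k[2],k[1])),"rms",np.std(ft[m]-M@k))
print("t",a["time_s"],"P",P.round(4),"c mm",(c*1e3).round(1),"theta",np.degrees(th).round(1),"r mm",1e3*np.hypot(lat-c[0],z-c[1]).round(4),"F",F.round(1),"w",round(a["width"],3))
for i in range(1,n+1):
    t=th+d*np.radians(step)*i/n
    l=c[0]+.05*np.sin(t)-lat;q=c[1]+.05*np.cos(t)-z
    print((np.r_[l*S,q]/.5).round(3).tolist())
E
python3 nx.py 1 30 8
```

```text
t 4.825 P [ 0.5645 -0.0454  0.2158] c mm [0. 0.] theta 25.8 r mm 49.8 F [-0.8 -0.3  0.4] w 0.204
[0.005, 0.003, -0.003]
[0.01, 0.007, -0.006]
[0.014, 0.01, -0.01]
[0.018, 0.012, -0.014]
[0.022, 0.015, -0.018]
[0.026, 0.018, -0.023]
[0.029, 0.02, -0.028]
[0.032, 0.022, -0.033]
```

Request:
step_arm([
  {"linear": [0.005, 0.003, -0.003], "twist": [0, 0, 0], "hand": 1},
  {"linear": [0.01, 0.007, -0.006], "twist": [0, 0, 0], "hand": 1},
  {"linear": [0.014, 0.01, -0.01], "twist": [0, 0, 0], "hand": 1},
  {"linear": [0.018, 0.012, -0.014], "twist": [0, 0, 0], "hand": 1},
  {"linear": [0.022, 0.015, -0.018], "twist": [0, 0, 0], "hand": 1},
  {"linear": [0.026, 0.018, -0.023], "twist": [0, 0, 0], "hand": 1},
  {"linear": [0.029, 0.02, -0.028], "twist": [0, 0, 0], "hand": 1},
  {"linear": [0.032, 0.022, -0.033], "twist": [0, 0, 0], "hand": 1},
])

```text
time_s: 5.82
tool_pos: [0.5805, -0.0339, 0.1991]
eef_rot: [-2.999, -0.935, 0.0]
contact_force: [-3.4, 1.6, -1.2]
width: 0.205
```

```bash
python3 nx.py 1 30 8 1; python3 -c "
from rig import manip
print(manip.state()['dq'].round(3))"
```

```text
ft [0.1] fr [-2.3] deg [55.8]
t 5.825 P [ 0.5805 -0.0339  0.1991] c mm [0. 0.] theta 55.8 r mm 50.0 F [-3.4  1.6 -1.2] w 0.205
[0.003, 0.002, -0.006]
[0.005, 0.004, -0.011]
[0.008, 0.005, -0.017]
[0.01, 0.007, -0.023]
[0.011, 0.008, -0.03]
[0.013, 0.009, -0.036]
[0.013, 0.009, -0.042]
[0.014, 0.01, -0.049]
[ 0.008  0.045 -0.018 -0.014 -0.025 -0.025  0.003]
```

Request:
step_arm([
  {"linear": [0.003, 0.002, -0.006], "twist": [0, 0, 0], "hand": 1},
  {"linear": [0.005, 0.004, -0.011], "twist": [0, 0, 0], "hand": 1},
  {"linear": [0.008, 0.005, -0.017], "twist": [0, 0, 0], "hand": 1},
  {"linear": [0.01, 0.007, -0.023], "twist": [0, 0, 0], "hand": 1},
  {"linear": [0.011, 0.008, -0.03], "twist": [0, 0, 0], "hand": 1},
  {"linear": [0.013, 0.009, -0.036], "twist": [0, 0, 0], "hand": 1},
  {"linear": [0.013, 0.009, -0.042], "twist": [0, 0, 0], "hand": 1},
  {"linear": [0.014, 0.01, -0.049], "twist": [0, 0, 0], "hand": 1},
])

```text
time_s: 6.82
tool_pos: [0.5876, -0.0288, 0.1745]
eef_rot: [-2.999, -0.935, 0.0]
contact_force: [-2.5, 1.8, 1.8]
width: 0.204
```

```bash
python3 nx.py 1 30 8 1
python3 - <<'E'
import numpy as np
S=np.array([.824,.566])
for k in range(1,10):
    t0=np.radians(85.8+30*k);print(85.8+30*k)
    t=t0+np.radians(30)*np.arange(1,9)/8
    l=.1*(np.sin(t)-np.sin(t0));print(np.c_[l*S[0],l*S[1],.1*(np.cos(t)-np.cos(t0))].round(3).tolist())
E
```

```text
ft [0.1 1.9] fr [-2.3 -0.9] deg [55.5 85.8]
t 6.825 P [ 0.5876 -0.0288  0.1745] c mm [ 0.2 -0.2] theta 85.8 r mm 50.0 F [-2.5  1.8  1.8] w 0.204
[0.0, 0.0, -0.007]
[0.0, 0.0, -0.013]
[-0.0, -0.0, -0.02]
[-0.001, -0.001, -0.026]
[-0.002, -0.002, -0.032]
[-0.004, -0.003, -0.039]
[-0.006, -0.004, -0.045]
[-0.008, -0.006, -0.051]
115.8
[[-0.003, -0.002, -0.006], [-0.005, -0.004, -0.011], [-0.008, -0.006, -0.017], [-0.012, -0.008, -0.022], [-0.015, -0.011, -0.027], [-0.019, -0.013, -0.031], [-0.024, -0.016, -0.035], [-0.028, -0.019, -0.039]]
145.8
[[-0.005, -0.003, -0.003], [-0.009, -0.006, -0.007], [-0.014, -0.01, -0.009], [-0.019, -0.013, -0.012], [-0.024, -0.017, -0.014], [-0.03, -0.02, -0.015], [-0.035, -0.024, -0.016], [-0.04, -0.028, -0.017]]
175.8
[[-0.005, -0.004, -0.0], [-0.011, -0.007, -0.0], [-0.016, -0.011, 0.0], [-0.021, -0.015, 0.002], [-0.027, -0.018, 0.003], [-0.032, -0.022, 0.005], [-0.037, -0.025, 0.007], [-0.042, -0.029, 0.01]]
205.8
[[-0.005, -0.003, 0.003], [-0.009, -0.006, 0.006], [-0.014, -0.009, 0.01], [-0.018, -0.012, 0.014], [-0.022, -0.015, 0.019], [-0.026, -0.0
[... 314 characters left out ...]
[0.0, 0.0, 0.02], [0.001, 0.001, 0.026], [0.002, 0.002, 0.032], [0.004, 0.003, 0.039], [0.006, 0.004, 0.045], [0.008, 0.005, 0.051]]
295.8
[[0.003, 0.002, 0.006], [0.005, 0.004, 0.011], [0.008, 0.006, 0.017], [0.012, 0.008, 0.022], [0.015, 0.011, 0.027], [0.019, 0.013, 0.031], [0.024, 0.016, 0.035], [0.028, 0.019, 0.039]]
325.8
[[0.005, 0.003, 0.003], [0.009, 0.006, 0.007], [0.014, 0.01, 0.009], [0.019, 0.013, 0.012], [0.024, 0.017, 0.014], [0.03, 0.02, 0.015], [0.035, 0.024, 0.016], [0.04, 0.028, 0.017]]
355.8
[[0.005, 0.004, 0.0], [0.011, 0.007, 0.0], [0.016, 0.011, -0.0], [0.021, 0.015, -0.002], [0.027, 0.018, -0.003], [0.032, 0.022, -0.005], [0.037, 0.025, -0.007], [0.042, 0.029, -0.01]]
```

Request:
step_arm([
  {"linear": [0.0, 0.0, -0.007], "twist": [0, 0, 0], "hand": 1},
  {"linear": [0.0, 0.0, -0.013], "twist": [0, 0, 0], "hand": 1},
  {"linear": [0.0, 0.0, -0.02], "twist": [0, 0, 0], "hand": 1},
  {"linear": [-0.001, -0.001, -0.026], "twist": [0, 0, 0], "hand": 1},
  {"linear": [-0.002, -0.002, -0.032], "twist": [0, 0, 0], "hand": 1},
  {"linear": [-0.004, -0.003, -0.039], "twist": [0, 0, 0], "hand": 1},
  {"linear": [-0.006, -0.004, -0.045], "twist": [0, 0, 0], "hand": 1},
  {"linear": [-0.008, -0.006, -0.051], "twist": [0, 0, 0], "hand": 1},
])

```text
time_s: 7.82
tool_pos: [0.5837, -0.0316, 0.1489]
eef_rot: [-2.999, -0.936, -0.001]
contact_force: [-3.4, 3.3, 4.9]
width: 0.205
```

```bash
python3 nx.py 1 30 8 1
```

```text
ft [0.1 1.9 4. ] fr [-2.3 -0.9 -3. ] deg [ 55.4  85.6 115.8]
t 7.825 P [ 0.5837 -0.0316  0.1489] c mm [ 0.2 -0.3] theta 115.8 r mm 50.0 F [-3.4  3.3  4.9] w 0.205
[-0.003, -0.002, -0.006]
[-0.005, -0.004, -0.011]
[-0.008, -0.006, -0.017]
[-0.012, -0.008, -0.022]
[-0.016, -0.011, -0.027]
[-0.019, -0.013, -0.031]
[-0.024, -0.016, -0.035]
[-0.028, -0.019, -0.039]
```

Request:
step_arm([
  {"linear": [-0.003, -0.002, -0.006], "twist": [0, 0, 0], "hand": 1},
  {"linear": [-0.005, -0.004, -0.011], "twist": [0, 0, 0], "hand": 1},
  {"linear": [-0.008, -0.006, -0.017], "twist": [0, 0, 0], "hand": 1},
  {"linear": [-0.012, -0.008, -0.022], "twist": [0, 0, 0], "hand": 1},
  {"linear": [-0.015, -0.011, -0.027], "twist": [0, 0, 0], "hand": 1},
  {"linear": [-0.019, -0.013, -0.031], "twist": [0, 0, 0], "hand": 1},
  {"linear": [-0.024, -0.016, -0.035], "twist": [0, 0, 0], "hand": 1},
  {"linear": [-0.028, -0.019, -0.039], "twist": [0, 0, 0], "hand": 1},
])

```text
time_s: 8.82
tool_pos: [0.5711, -0.0408, 0.1302]
eef_rot: [2.999, 0.936, 0.005]
contact_force: [-1.8, 4.0, 8.7]
width: 0.209
```

```bash
python3 nx.py 1 30 8 1
```

```text
ft [0.1 1.9 4.  5.7] fr [-2.3 -0.9 -3.  -6.6] deg [ 55.3  85.6 115.7 144. ]
t 8.825 P [ 0.5711 -0.0408  0.1302] c mm [ 0.2 -0.4] theta 144.0 r mm 50.0 F [-1.8  4.   8.7] w 0.209
[-0.005, -0.003, -0.004]
[-0.009, -0.006, -0.007]
[-0.014, -0.01, -0.01]
[-0.019, -0.013, -0.012]
[-0.024, -0.017, -0.015]
[-0.029, -0.02, -0.016]
[-0.035, -0.024, -0.018]
[-0.04, -0.027, -0.019]
```

Request:
step_arm([
  {"linear": [-0.005, -0.003, -0.003], "twist": [0, 0, 0], "hand": 1},
  {"linear": [-0.009, -0.006, -0.006], "twist": [0, 0, 0], "hand": 1},
  {"linear": [-0.014, -0.01, -0.009], "twist": [0, 0, 0], "hand": 1},
  {"linear": [-0.019, -0.013, -0.011], "twist": [0, 0, 0], "hand": 1},
  {"linear": [-0.024, -0.017, -0.013], "twist": [0, 0, 0], "hand": 1},
  {"linear": [-0.03, -0.02, -0.015], "twist": [0, 0, 0], "hand": 1},
  {"linear": [-0.035, -0.024, -0.016], "twist": [0, 0, 0], "hand": 1},
  {"linear": [-0.04, -0.028, -0.017], "twist": [0, 0, 0], "hand": 1},
])

```text
time_s: 9.82
tool_pos: [0.5543, -0.0529, 0.1216]
eef_rot: [2.997, 0.939, 0.015]
contact_force: [8.0, 7.1, -8.3]
width: 0.203
```

```bash
python3 nx.py 1 30 8 1
```

```text
ft [1.9 4.  5.7 9. ] fr [-0.9 -3.  -6.6 10. ] deg [ 85.7 115.8 144.  169.9]
drag 5.592704362324534 W 5.321603173221615 t0 deg 135.45378520151155 rms 0.40442413034247837
t 9.825 P [ 0.5543 -0.0529  0.1216] c mm [ 0.2 -0.3] theta 169.9 r mm 49.9 F [ 8.   7.1 -8.3] w 0.203
[-0.005, -0.004, -0.001]
[-0.011, -0.007, -0.002]
[-0.016, -0.011, -0.002]
[-0.021, -0.015, -0.001]
[-0.027, -0.018, -0.001]
[-0.032, -0.022, 0.001]
[-0.037, -0.026, 0.002]
[-0.042, -0.029, 0.004]
```

Request:
step_arm([
  {"linear": [-0.005, -0.004, -0.001], "twist": [0, 0, 0], "hand": 1},
  {"linear": [-0.011, -0.007, -0.001], "twist": [0, 0, 0], "hand": 1},
  {"linear": [-0.016, -0.011, -0.001], "twist": [0, 0, 0], "hand": 1},
  {"linear": [-0.021, -0.015, 0.0], "twist": [0, 0, 0], "hand": 1},
  {"linear": [-0.027, -0.018, 0.001], "twist": [0, 0, 0], "hand": 1},
  {"linear": [-0.032, -0.022, 0.002], "twist": [0, 0, 0], "hand": 1},
  {"linear": [-0.037, -0.026, 0.004], "twist": [0, 0, 0], "hand": 1},
  {"linear": [-0.042, -0.029, 0.006], "twist": [0, 0, 0], "hand": 1},
])

```text
time_s: 10.82
tool_pos: [0.5346, -0.0671, 0.1234]
eef_rot: [2.995, 0.939, 0.018]
contact_force: [7.1, 1.9, -14.9]
width: 0.212
```

```bash
python3 nx.py 1 30 8 1
```

```text
ft [ 3.9  5.7  9.  11.2] fr [-3.  -6.6 10.  12. ] deg [ 115.9  144.1  170.  -161.8]
drag 6.229368231227801 W 5.764752581444748 t0 deg 142.3353016491737 rms 0.4094874296533639
t 10.825 P [ 0.5346 -0.0671  0.1234] c mm [ 0.3 -0.2] theta -161.8 r mm 49.8 F [  7.1   1.9 -14.9] w 0.212
[-0.005, -0.004, 0.002]
[-0.01, -0.007, 0.005]
[-0.015, -0.01, 0.008]
[-0.019, -0.013, 0.011]
[-0.024, -0.016, 0.015]
[-0.028, -0.019, 0.019]
[-0.032, -0.022, 0.023]
[-0.036, -0.025, 0.028]
```

Request:
step_arm([
  {"linear": [-0.005, -0.004, 0.003], "twist": [0, 0, 0], "hand": 1},
  {"linear": [-0.01, -0.007, 0.006], "twist": [0, 0, 0], "hand": 1},
  {"linear": [-0.015, -0.01, 0.009], "twist": [0, 0, 0], "hand": 1},
  {"linear": [-0.019, -0.013, 0.012], "twist": [0, 0, 0], "hand": 1},
  {"linear": [-0.024, -0.016, 0.016], "twist": [0, 0, 0], "hand": 1},
  {"linear": [-0.028, -0.019, 0.02], "twist": [0, 0, 0], "hand": 1},
  {"linear": [-0.032, -0.022, 0.025], "twist": [0, 0, 0], "hand": 1},
  {"linear": [-0.036, -0.025, 0.03], "twist": [0, 0, 0], "hand": 1},
])

```text
time_s: 11.82
tool_pos: [0.5172, -0.0796, 0.1373]
eef_rot: [2.993, 0.939, 0.02]
contact_force: [4.6, 2.0, -13.2]
width: 0.203
```

```bash
python3 nx.py 1 30 8 1
```

```text
ft [ 5.7  9.  11.2 13.1] fr [-6.6 10.  12.   5.2] deg [ 144.1  170.  -161.8 -132.1]
drag 6.758879250766445 W 6.104520866943838 t0 deg 148.4054860648247 rms 0.4474287620532577
t 11.825 P [ 0.5172 -0.0796  0.1373] c mm [ 0.3 -0.2] theta -132.1 r mm 49.9 F [  4.6   2.  -13.2] w 0.203
[-0.004, -0.002, 0.005]
[-0.007, -0.005, 0.01]
[-0.01, -0.007, 0.016]
[-0.012, -0.008, 0.021]
[-0.015, -0.01, 0.027]
[-0.017, -0.011, 0.033]
[-0.018, -0.013, 0.04]
[-0.02, -0.013, 0.046]
```

Request:
step_arm([
  {"linear": [-0.004, -0.002, 0.005], "twist": [0, 0, 0], "hand": 1},
  {"linear": [-0.007, -0.005, 0.01], "twist": [0, 0, 0], "hand": 1},
  {"linear": [-0.01, -0.007, 0.016], "twist": [0, 0, 0], "hand": 1},
  {"linear": [-0.012, -0.008, 0.021], "twist": [0, 0, 0], "hand": 1},
  {"linear": [-0.015, -0.01, 0.027], "twist": [0, 0, 0], "hand": 1},
  {"linear": [-0.017, -0.011, 0.033], "twist": [0, 0, 0], "hand": 1},
  {"linear": [-0.018, -0.013, 0.04], "twist": [0, 0, 0], "hand": 1},
  {"linear": [-0.02, -0.013, 0.046], "twist": [0, 0, 0], "hand": 1},
])

```text
time_s: 12.82
tool_pos: [0.5077, -0.0865, 0.16]
eef_rot: [2.991, 0.939, 0.021]
contact_force: [6.0, -0.4, -12.7]
width: 0.204
```

```bash
python3 nx.py 1 30 8 1
```

```text
ft [ 9.  11.2 13.1 13.4] fr [10.  12.   5.2 -1.9] deg [ 170.  -161.8 -132.1 -102.5]
drag 7.039862855407674 W 6.248602995406516 t0 deg 151.98107564818466 rms 0.4633266891561614
t 12.825 P [ 0.5077 -0.0865  0.16  ] c mm [ 0.3 -0.2] theta -102.5 r mm 50.0 F [  6.   -0.4 -12.7] w 0.204
[-0.001, -0.001, 0.006]
[-0.002, -0.001, 0.013]
[-0.002, -0.001, 0.019]
[-0.002, -0.001, 0.026]
[-0.002, -0.001, 0.033]
[-0.001, -0.001, 0.039]
[0.0, 0.0, 0.045]
[0.002, 0.001, 0.052]
```

Request:
step_arm([
  {"linear": [-0.001, -0.001, 0.006], "twist": [0, 0, 0], "hand": 1},
  {"linear": [-0.002, -0.001, 0.013], "twist": [0, 0, 0], "hand": 1},
  {"linear": [-0.002, -0.001, 0.019], "twist": [0, 0, 0], "hand": 1},
  {"linear": [-0.002, -0.001, 0.026], "twist": [0, 0, 0], "hand": 1},
  {"linear": [-0.002, -0.001, 0.033], "twist": [0, 0, 0], "hand": 1},
  {"linear": [-0.001, -0.001, 0.039], "twist": [0, 0, 0], "hand": 1},
  {"linear": [0.0, 0.0, 0.045], "twist": [0, 0, 0], "hand": 1},
  {"linear": [0.002, 0.001, 0.052], "twist": [0, 0, 0], "hand": 1},
])

```text
time_s: 13.82
tool_pos: [0.5086, -0.0859, 0.1858]
eef_rot: [2.992, 0.938, 0.021]
contact_force: [4.8, 2.2, -14.7]
width: 0.204
```

```bash
python3 nx.py 1 30 8 1
```

```text
ft [11.2 13.1 13.4 12.5] fr [12.   5.2 -1.9 -9.4] deg [-161.8 -132.1 -102.5  -72.5]
drag 7.269228959324561 W 6.311403949739556 t0 deg 155.27708519332526 rms 0.49885057774520325
t 13.825 P [ 0.5086 -0.0859  0.1858] c mm [ 0.3 -0.2] theta -72.5 r mm 50.0 F [  4.8   2.2 -14.7] w 0.204
[0.002, 0.001, 0.006]
[0.004, 0.003, 0.012]
[0.006, 0.004, 0.018]
[0.009, 0.006, 0.024]
[0.012, 0.008, 0.029]
[0.015, 0.011, 0.034]
[0.019, 0.013, 0.039]
[0.023, 0.016, 0.044]
```

Request:
step_arm([
  {"linear": [0.002, 0.001, 0.006], "twist": [0, 0, 0], "hand": 1},
  {"linear": [0.004, 0.003, 0.012], "twist": [0, 0, 0], "hand": 1},
  {"linear": [0.006, 0.004, 0.018], "twist": [0, 0, 0], "hand": 1},
  {"linear": [0.009, 0.006, 0.023], "twist": [0, 0, 0], "hand": 1},
  {"linear": [0.012, 0.008, 0.028], "twist": [0, 0, 0], "hand": 1},
  {"linear": [0.015, 0.011, 0.033], "twist": [0, 0, 0], "hand": 1},
  {"linear": [0.019, 0.013, 0.038], "twist": [0, 0, 0], "hand": 1},
  {"linear": [0.023, 0.016, 0.043], "twist": [0, 0, 0], "hand": 1},
])

```text
time_s: 14.82
tool_pos: [0.5194, -0.0781, 0.2072]
eef_rot: [2.992, 0.938, 0.018]
contact_force: [1.1, 0.3, -14.3]
width: 0.207
```

```bash
python3 nx.py 1 30 8 1
```

```text
ft [13.1 13.4 12.5  9. ] fr [  5.2  -1.9  -9.4 -11.1] deg [-132.1 -102.5  -72.5  -43.3]
drag 7.226818546577495 W 6.316731531827788 t0 deg 154.61980107399745 rms 0.4775340465702814
t 14.825 P [ 0.5194 -0.0781  0.2072] c mm [ 0.3 -0.2] theta -43.3 r mm 50.1 F [  1.1   0.3 -14.3] w 0.207
[0.004, 0.003, 0.004]
[0.008, 0.006, 0.008]
[0.013, 0.009, 0.012]
[0.018, 0.012, 0.015]
[0.022, 0.015, 0.018]
[0.027, 0.019, 0.021]
[0.032, 0.022, 0.023]
[0.038, 0.026, 0.024]
```

Request:
step_arm([
  {"linear": [0.004, 0.003, 0.003], "twist": [0, 0, 0], "hand": 1},
  {"linear": [0.009, 0.006, 0.007], "twist": [0, 0, 0], "hand": 1},
  {"linear": [0.014, 0.009, 0.01], "twist": [0, 0, 0], "hand": 1},
  {"linear": [0.019, 0.013, 0.013], "twist": [0, 0, 0], "hand": 1},
  {"linear": [0.023, 0.016, 0.016], "twist": [0, 0, 0], "hand": 1},
  {"linear": [0.028, 0.02, 0.019], "twist": [0, 0, 0], "hand": 1},
  {"linear": [0.033, 0.023, 0.021], "twist": [0, 0, 0], "hand": 1},
  {"linear": [0.039, 0.027, 0.022], "twist": [0, 0, 0], "hand": 1},
])

```text
time_s: 15.82
tool_pos: [0.5378, -0.0649, 0.2192]
eef_rot: [2.994, 0.937, 0.015]
contact_force: [-9.8, -0.0, 4.5]
width: 0.203
```

```bash
python3 nx.py 1 35 8 1
```

```text
ft [13.4 12.4  9.   6.8] fr [ -1.9  -9.4 -11.1   6.3] deg [-102.4  -72.5  -43.3  -13.6]
drag 7.3361150364980405 W 6.241291626122222 t0 deg 156.3083097400087 rms 0.5069137710998886
t 15.825 P [ 0.5378 -0.0649  0.2192] c mm [ 0.3 -0.2] theta -13.6 r mm 49.8 F [-9.8 -0.   4.5] w 0.203
[0.006, 0.004, 0.002]
[0.012, 0.008, 0.003]
[0.019, 0.013, 0.003]
[0.025, 0.017, 0.003]
[0.031, 0.021, 0.002]
[0.037, 0.026, 0.001]
[0.043, 0.03, -0.001]
[0.049, 0.034, -0.004]
```

Request:
step_arm([
  {"linear": [0.006, 0.004, 0.002], "twist": [0, 0, 0], "hand": 1},
  {"linear": [0.012, 0.008, 0.003], "twist": [0, 0, 0], "hand": 1},
  {"linear": [0.019, 0.013, 0.003], "twist": [0, 0, 0], "hand": 1},
  {"linear": [0.025, 0.017, 0.003], "twist": [0, 0, 0], "hand": 1},
  {"linear": [0.031, 0.021, 0.002], "twist": [0, 0, 0], "hand": 1},
  {"linear": [0.037, 0.026, 0.001], "twist": [0, 0, 0], "hand": 1},
  {"linear": [0.043, 0.03, -0.001], "twist": [0, 0, 0], "hand": 1},
  {"linear": [0.049, 0.034, -0.004], "twist": [0, 0, 0], "hand": 1},
])

```text
time_s: 16.82
tool_pos: [0.562, -0.0474, 0.2174]
eef_rot: [2.995, 0.938, 0.013]
contact_force: [-6.2, 0.3, -4.5]
width: 0.204
```

```bash
python3 nx.py 1 45 12 1
```

```text
ft [12.4  9.   6.8  2.9] fr [ -9.4 -11.1   6.3  -5.9] deg [-72.5 -43.3 -13.6  21.2]
drag 7.336754464719756 W 6.240613026005787 t0 deg 156.32440750976778 rms 0.48513048670659625
t 16.825 P [ 0.562  -0.0474  0.2174] c mm [ 0.3 -0.2] theta 21.2 r mm 50.0 F [-6.2  0.3 -4.5] w 0.204
[0.005, 0.003, -0.003]
[0.01, 0.007, -0.006]
[0.014, 0.01, -0.009]
[0.019, 0.013, -0.013]
[0.023, 0.016, -0.017]
[0.027, 0.019, -0.021]
[0.031, 0.021, -0.026]
[0.034, 0.024, -0.031]
[0.038, 0.026, -0.036]
[0.041, 0.028, -0.041]
[0.043, 0.03, -0.047]
[0.046, 0.031, -0.053]
```

Request:
step_arm([
  {"linear": [0.005, 0.003, -0.003], "twist": [0, 0, 0], "hand": 1},
  {"linear": [0.01, 0.007, -0.006], "twist": [0, 0, 0], "hand": 1},
  {"linear": [0.014, 0.01, -0.009], "twist": [0, 0, 0], "hand": 1},
  {"linear": [0.019, 0.013, -0.013], "twist": [0, 0, 0], "hand": 1},
  {"linear": [0.023, 0.016, -0.017], "twist": [0, 0, 0], "hand": 1},
  {"linear": [0.027, 0.019, -0.021], "twist": [0, 0, 0], "hand": 1},
  {"linear": [0.031, 0.021, -0.026], "twist": [0, 0, 0], "hand": 1},
  {"linear": [0.034, 0.024, -0.031], "twist": [0, 0, 0], "hand": 1},
  {"linear": [0.038, 0.026, -0.036], "twist": [0, 0, 0], "hand": 1},
  {"linear": [0.041, 0.028, -0.041], "twist": [0, 0, 0], "hand": 1},
  {"linear": [0.043, 0.03, -0.047], "twist": [0, 0, 0], "hand": 1},
  {"linear": [0.046, 0.031, -0.053], "twist": [0, 0, 0], "hand": 1},
])

```text
time_s: 18.32
tool_pos: [0.5843, -0.0313, 0.1913]
eef_rot: [2.997, 0.939, 0.011]
contact_force: [-8.1, 0.3, -1.7]
width: 0.205
```

```bash
python3 nx.py 1 45 12 1
```

```text
ft [9.  6.8 2.9 1.1] fr [-11.1   6.3  -5.9  -6.7] deg [-43.3 -13.6  21.2  65.8]
drag 7.337818315086094 W 6.238788687470908 t0 deg 156.32721290621947 rms 0.46573953462116624
t 18.325 P [ 0.5843 -0.0313  0.1913] c mm [ 0.3 -0.2] theta 65.8 r mm 50.1 F [-8.1  0.3 -1.7] w 0.205
[0.002, 0.001, -0.006]
[0.004, 0.003, -0.012]
[0.005, 0.003, -0.019]
[0.006, 0.004, -0.025]
[0.007, 0.005, -0.032]
[0.007, 0.005, -0.038]
[0.007, 0.005, -0.045]
[0.007, 0.005, -0.051]
[0.006, 0.004, -0.058]
[0.005, 0.003, -0.064]
[0.004, 0.002, -0.07]
[0.002, 0.001, -0.077]
```

Request:
step_arm([
  {"linear": [0.002, 0.001, -0.006], "twist": [0, 0, 0], "hand": 1},
  {"linear": [0.004, 0.003, -0.012], "twist": [0, 0, 0], "hand": 1},
  {"linear": [0.005, 0.003, -0.019], "twist": [0, 0, 0], "hand": 1},
  {"linear": [0.006, 0.004, -0.025], "twist": [0, 0, 0], "hand": 1},
  {"linear": [0.007, 0.005, -0.032], "twist": [0, 0, 0], "hand": 1},
  {"linear": [0.007, 0.005, -0.038], "twist": [0, 0, 0], "hand": 1},
  {"linear": [0.007, 0.005, -0.045], "twist": [0, 0, 0], "hand": 1},
  {"linear": [0.007, 0.005, -0.051], "twist": [0, 0, 0], "hand": 1},
  {"linear": [0.006, 0.004, -0.058], "twist": [0, 0, 0], "hand": 1},
  {"linear": [0.005, 0.003, -0.064], "twist": [0, 0, 0], "hand": 1},
  {"linear": [0.004, 0.002, -0.07], "twist": [0, 0, 0], "hand": 1},
  {"linear": [0.002, 0.001, -0.077], "twist": [0, 0, 0], "hand": 1},
])

```text
time_s: 19.82
tool_pos: [0.5857, -0.0303, 0.1541]
eef_rot: [-2.998, -0.94, -0.012]
contact_force: [-8.3, 0.1, 4.5]
width: 0.203
```

```bash
python3 nx.py 1 45 12 1
```

```text
ft [6.8 2.9 1.1 2. ] fr [ 6.3 -5.9 -6.7 -7.9] deg [-13.6  21.2  65.8 109.4]
drag 7.2919150569767535 W 6.305155917821144 t0 deg 156.96685779715662 rms 0.4905384632786976
t 19.825 P [ 0.5857 -0.0303  0.1541] c mm [ 0.3 -0.2] theta 109.4 r mm 50.2 F [-8.3  0.1  4.5] w 0.203
[-0.002, -0.002, -0.006]
[-0.004, -0.003, -0.012]
[-0.007, -0.005, -0.018]
[-0.01, -0.007, -0.023]
[-0.013, -0.009, -0.028]
[-0.017, -0.011, -0.033]
[-0.02, -0.014, -0.038]
[-0.024, -0.017, -0.043]
[-0.029, -0.02, -0.047]
[-0.033, -0.023, -0.05]
[-0.038, -0.026, -0.054]
[-0.042, -0.029, -0.057]
```

Now overshoot past the bottom, then collect readings in reverse.

Request:
step_arm([
  {"linear": [-0.002, -0.002, -0.006], "twist": [0, 0, 0], "hand": 1},
  {"linear": [-0.004, -0.003, -0.012], "twist": [0, 0, 0], "hand": 1},
  {"linear": [-0.007, -0.005, -0.018], "twist": [0, 0, 0], "hand": 1},
  {"linear": [-0.01, -0.007, -0.023], "twist": [0, 0, 0], "hand": 1},
  {"linear": [-0.013, -0.009, -0.028], "twist": [0, 0, 0], "hand": 1},
  {"linear": [-0.017, -0.011, -0.033], "twist": [0, 0, 0], "hand": 1},
  {"linear": [-0.02, -0.014, -0.038], "twist": [0, 0, 0], "hand": 1},
  {"linear": [-0.024, -0.017, -0.042], "twist": [0, 0, 0], "hand": 1},
  {"linear": [-0.029, -0.02, -0.046], "twist": [0, 0, 0], "hand": 1},
  {"linear": [-0.033, -0.023, -0.05], "twist": [0, 0, 0], "hand": 1},
  {"linear": [-0.038, -0.026, -0.053], "twist": [0, 0, 0], "hand": 1},
  {"linear": [-0.042, -0.029, -0.056], "twist": [0, 0, 0], "hand": 1},
])

```text
time_s: 21.32
tool_pos: [0.5697, -0.0419, 0.1288]
eef_rot: [-2.996, -0.943, -0.027]
contact_force: [1.6, 5.9, 3.9]
width: 0.205
```

```bash
python3 nx.py 1 40 10 1
```

```text
ft [2.9 1.1 2.  6. ] fr [-5.9 -6.7 -7.9 -0.7] deg [ 21.1  65.8 109.3 146.7]
drag 7.284430991067846 W 6.304425623297747 t0 deg 157.1243933919759 rms 0.47514016195276915
t 21.325 P [ 0.5697 -0.0419  0.1288] c mm [ 0.3 -0.3] theta 146.7 r mm 50.2 F [1.6 5.9 3.9] w 0.205
[-0.005, -0.003, -0.003]
[-0.01, -0.007, -0.007]
[-0.015, -0.011, -0.009]
[-0.021, -0.014, -0.012]
[-0.026, -0.018, -0.013]
[-0.032, -0.022, -0.015]
[-0.038, -0.026, -0.016]
[-0.044, -0.03, -0.016]
[-0.049, -0.034, -0.016]
[-0.055, -0.038, -0.016]
```

Request:
step_arm([
  {"linear": [-0.005, -0.003, -0.003], "twist": [0, 0, 0], "hand": 1},
  {"linear": [-0.01, -0.007, -0.006], "twist": [0, 0, 0], "hand": 1},
  {"linear": [-0.015, -0.011, -0.009], "twist": [0, 0, 0], "hand": 1},
  {"linear": [-0.021, -0.014, -0.012], "twist": [0, 0, 0], "hand": 1},
  {"linear": [-0.026, -0.018, -0.013], "twist": [0, 0, 0], "hand": 1},
  {"linear": [-0.032, -0.022, -0.015], "twist": [0, 0, 0], "hand": 1},
  {"linear": [-0.038, -0.026, -0.016], "twist": [0, 0, 0], "hand": 1},
  {"linear": [-0.044, -0.03, -0.016], "twist": [0, 0, 0], "hand": 1},
  {"linear": [-0.049, -0.034, -0.016], "twist": [0, 0, 0], "hand": 1},
  {"linear": [-0.055, -0.038, -0.015], "twist": [0, 0, 0], "hand": 1},
])

```text
time_s: 22.58
tool_pos: [0.5452, -0.0595, 0.1211]
eef_rot: [2.995, 0.945, 0.035]
contact_force: [8.8, 2.1, -20.0]
width: 0.203
```

```bash
python3 nx.py -1 20 6 1
```

```text
ft [1.1 2.  6.  9.4] fr [-6.7 -7.9 -0.7 19.6] deg [  65.8  109.4  146.7 -177. ]
drag 7.253329643981389 W 6.265850629871428 t0 deg 157.64800886072908 rms 0.4793883957221468
t 22.575 P [ 0.5452 -0.0595  0.1211] c mm [ 0.3 -0.2] theta -177.0 r mm 49.8 F [  8.8   2.1 -20. ] w 0.203
[0.005, 0.003, -0.001]
[0.01, 0.007, -0.0]
[0.014, 0.01, 0.0]
[0.019, 0.013, 0.001]
[0.024, 0.016, 0.002]
[0.028, 0.02, 0.004]
```

Request:
step_arm([
  {"linear": [0.005, 0.003, 0.0], "twist": [0, 0, 0], "hand": 1},
  {"linear": [0.01, 0.007, 0.0], "twist": [0, 0, 0], "hand": 1},
  {"linear": [0.014, 0.01, 0.0], "twist": [0, 0, 0], "hand": 1},
  {"linear": [0.019, 0.013, 0.001], "twist": [0, 0, 0], "hand": 1},
  {"linear": [0.024, 0.016, 0.002], "twist": [0, 0, 0], "hand": 1},
  {"linear": [0.028, 0.02, 0.004], "twist": [0, 0, 0], "hand": 1},
])

```text
time_s: 23.32
tool_pos: [0.5578, -0.0504, 0.1225]
eef_rot: [2.995, 0.944, 0.03]
contact_force: [-3.1, -2.1, -9.9]
width: 0.211
```

```bash
python3 nx.py -1 25 8 -1
```

```text
ft [ 2.   6.   9.4 -6.1] fr [-7.9 -0.7 19.6  8.6] deg [ 109.4  146.7 -177.   165. ]
drag 7.231039131847977 W 6.268364937469469 t0 deg 157.3019679787806 rms 0.4690033702570139
t 23.325 P [ 0.5578 -0.0504  0.1225] c mm [ 0.3 -0.2] theta 165.0 r mm 50.0 F [-3.1 -2.1 -9.9] w 0.211
[0.004, 0.003, 0.002]
[0.009, 0.006, 0.003]
[0.013, 0.009, 0.006]
[0.017, 0.011, 0.008]
[0.021, 0.014, 0.011]
[0.024, 0.017, 0.013]
[0.028, 0.019, 0.017]
[0.032, 0.022, 0.02]
```

Request:
step_arm([
  {"linear": [0.004, 0.003, 0.002], "twist": [0, 0, 0], "hand": 1},
  {"linear": [0.009, 0.006, 0.003], "twist": [0, 0, 0], "hand": 1},
  {"linear": [0.013, 0.009, 0.006], "twist": [0, 0, 0], "hand": 1},
  {"linear": [0.017, 0.011, 0.008], "twist": [0, 0, 0], "hand": 1},
  {"linear": [0.021, 0.014, 0.011], "twist": [0, 0, 0], "hand": 1},
  {"linear": [0.024, 0.017, 0.013], "twist": [0, 0, 0], "hand": 1},
  {"linear": [0.028, 0.019, 0.017], "twist": [0, 0, 0], "hand": 1},
  {"linear": [0.032, 0.022, 0.02], "twist": [0, 0, 0], "hand": 1},
])

```text
time_s: 24.32
tool_pos: [0.5736, -0.0391, 0.1325]
eef_rot: [2.995, 0.944, 0.029]
contact_force: [-5.3, -0.5, -8.3]
width: 0.205
```

```bash
python3 nx.py -1 25 8 -1
```

```text
ft [ 6.   9.5 -6.1 -8.9] fr [-0.7 19.6  8.6  3.3] deg [ 146.7 -177.   165.1  139.7]
drag 7.220277385465622 W 6.261211392123472 t0 deg 157.14101989309606 rms 0.45614969735642485
t 24.325 P [ 0.5736 -0.0391  0.1325] c mm [ 0.3 -0.2] theta 139.7 r mm 50.1 F [-5.3 -0.5 -8.3] w 0.205
[0.003, 0.002, 0.004]
[0.006, 0.004, 0.008]
[0.009, 0.006, 0.012]
[0.012, 0.008, 0.016]
[0.015, 0.01, 0.02]
[0.017, 0.012, 0.025]
[0.019, 0.013, 0.03]
[0.021, 0.015, 0.035]
```

```bash
python3 nx.py 1 17.4 6|tail -7
```

```text
t 24.325 P [ 0.5736 -0.0391  0.1325] c mm [ 0.3 -0.2] theta 139.7 r mm 50.1 F [-5.3 -0.5 -8.3] w 0.205
[-0.003, -0.002, -0.003]
[-0.007, -0.005, -0.006]
[-0.01, -0.007, -0.009]
[-0.014, -0.01, -0.011]
[-0.018, -0.012, -0.014]
[-0.021, -0.015, -0.016]
```

Request:
step_arm([
  {"linear": [-0.003, -0.002, -0.003], "twist": [0, 0, 0], "hand": 1},
  {"linear": [-0.007, -0.005, -0.006], "twist": [0, 0, 0], "hand": 1},
  {"linear": [-0.01, -0.007, -0.009], "twist": [0, 0, 0], "hand": 1},
  {"linear": [-0.014, -0.01, -0.011], "twist": [0, 0, 0], "hand": 1},
  {"linear": [-0.018, -0.012, -0.014], "twist": [0, 0, 0], "hand": 1},
  {"linear": [-0.021, -0.015, -0.016], "twist": [0, 0, 0], "hand": 1},
  {"linear": [-0.021, -0.015, -0.016], "twist": [0, 0, 0], "hand": 1},
  {"linear": [-0.021, -0.015, -0.016], "twist": [0, 0, 0], "hand": 1},
  {"linear": [-0.021, -0.015, -0.016], "twist": [0, 0, 0], "hand": 1},
])

```text
time_s: 25.45
tool_pos: [0.5677, -0.0434, 0.1272]
eef_rot: [-2.995, -0.948, -0.044]
contact_force: [-0.6, 7.3, 2.2]
width: 0.208
```

```bash
python3 nx.py 1 2 1
python3 - <<'E'
from h import *
import cv2
s=manip.read_camera("scene")
cv2.imwrite("pics/end.png",cv2.resize(s[100:230,260:390,::-1],(520,520),interpolation=cv2.INTER_CUBIC))
E
```

```text
ft [ 6.   9.5 -6.1 -8.9] fr [-0.7 19.6  8.6  3.3] deg [ 146.7 -177.   165.1  139.7]
drag 7.220277385465622 W 6.261211392123472 t0 deg 157.14101989309606 rms 0.45614969735642485
t 25.45 P [ 0.5677 -0.0434  0.1272] c mm [ 0.3 -0.2] theta 150.1 r mm 50.2 F [-0.6  7.3  2.2] w 0.208
[-0.003, -0.002, -0.001]
```

View pics/end.png

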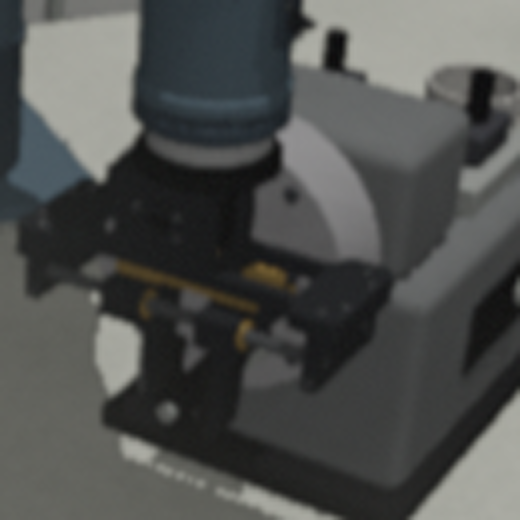

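```bash
python3 - <<'E'
from h import *
from scipy.spatial.transform import Rotation as R
a=manip.state();print(a["joint_pos"].round(2),a["contact_force"],a["tool_pos"],a["dq"].round(3));r=R.from_rotvec(a["eef_rot"])
print(r.as_matrix().round(3))
t=R.from_matrix(np.array([[.824,.566,0],[.566,-.824,0],[0,0,-1]]).T)
print("fix twist/(pi/4)",((t*r.inv()).as_rotvec()/(np.pi/4)).round(3))
E
python3 nx.py 1 7 3|tail -3
```

```text
[-0.37  0.58  0.49  1.88 -0.41  0.75  0.97] [1.32796849 7.41088125 2.12414415] [ 0.56772084 -0.04343324  0.12722424] [-0.001  0.    -0.001  0.     0.002 -0.001 -0.   ]
[[ 0.817  0.575  0.027]
 [ 0.575 -0.818  0.009]
 [ 0.027  0.008 -1.   ]]
fix twist/(pi/4) [-0.011  0.034 -0.014]
[-0.003, -0.002, -0.002]
[-0.006, -0.004, -0.003]
[-0.009, -0.006, -0.005]
```

Request:
step_arm([
  {"linear": [-0.003, -0.002, -0.002], "twist": [0, 0, 0], "hand": 1},
  {"linear": [-0.006, -0.004, -0.003], "twist": [0, 0, 0], "hand": 1},
  {"linear": [-0.009, -0.006, -0.004], "twist": [0, 0, 0], "hand": 1},
  {"linear": [-0.009, -0.006, -0.004], "twist": [0, 0, 0], "hand": 1},
  {"linear": [-0.009, -0.006, -0.004], "twist": [0, 0, 0], "hand": 1},
])

```text
time_s: 26.12
tool_pos: [0.5672, -0.0438, 0.1269]
eef_rot: [-2.993, -0.951, -0.056]
contact_force: [3.4, 7.8, -2.4]
width: 0.208
```

```bash
python3 nx.py 1 7 3|tail -4
```

```text
t 26.125 P [ 0.5672 -0.0438  0.1269] c mm [ 0.3 -0.2] theta 150.9 r mm 50.2 F [ 3.4  7.8 -2.4] w 0.208
[-0.003, -0.002, -0.002]
[-0.006, -0.004, -0.003]
[-0.009, -0.006, -0.005]
```

Request:
step_arm([
  {"linear": [-0.006, -0.004, -0.003], "twist": [0, 0, 0], "hand": 1},
  {"linear": [-0.012, -0.008, -0.006], "twist": [0, 0, 0], "hand": 1},
  {"linear": [-0.018, -0.012, -0.009], "twist": [0, 0, 0], "hand": 1},
  {"linear": [-0.018, -0.012, -0.009], "twist": [0, 0, 0], "hand": 1},
  {"linear": [-0.018, -0.012, -0.009], "twist": [0, 0, 0], "hand": 1},
])

```text
time_s: 26.75
tool_pos: [0.5621, -0.0476, 0.1239]
eef_rot: [-2.993, -0.953, -0.068]
contact_force: [5.2, 6.7, -4.2]
width: 0.201
```

```bash
python3 nx.py 1 7 3|tail -4;python3 - <<'E'
from rig import manip
from scipy.spatial.transform import Rotation as R
a=manip.state();print(R.from_rotvec(a["eef_rot"]).as_matrix()[:,2],a["dq"].round(3))
E
```

```text
t 26.75 P [ 0.5621 -0.0476  0.1239] c mm [ 0.3 -0.2] theta 158.9 r mm 50.2 F [ 5.2  6.7 -4.2] w 0.201
[-0.003, -0.002, -0.001]
[-0.006, -0.004, -0.002]
[-0.01, -0.007, -0.003]
[ 0.04134212  0.01338521 -0.99905539] [-0.001  0.001  0.003  0.001 -0.001  0.002 -0.001]
```

Run:
```python
from h import *
import cv2
S=np.array([.824,.566,0]);X=np.array([-.566,.824,0]);H=np.array([.5125,-.0079,.19])+S*.0003-np.array([0,0,.0002])
def ang(uv):
    o,d=ray("scene",uv);p=o+d*((H-.088*X-o)@X)/(d@X);m=p-H
    return np.degrees(np.arctan2(m@S,m[2])),np.hypot(m@S,m[2])*1e3
def pin(im,u,v):
    g=cv2.cvtColor(im,cv2.COLOR_RGB2GRAY).astype(float)[v-4:v+5,u-4:u+5];w=np.clip(g-g.min()-.5*(np.ptp(g)),0,None)
    yy,xx=np.mgrid[v-4:v+5,u-4:u+5];print(g.astype(int));return (w*xx).sum()/w.sum(),(w*yy).sum()/w.sum()
im0=cv2.imread("pics/scene0.png")[:,:,::-1].copy()
a=pin(im0,304,165);print(a,ang(a),"expect 25.8")
im=manip.read_camera("scene")
g=cv2.imwrite("pics/end2.png",im[:,:,::-1])
for t in(150,155,160):
    p=H-.088*X+.05*np.sin(np.radians(t))*S+np.array([0,0,.05*np.cos(np.radians(t))])
    c=manip.get_calibration("scene");q=c["world_to_cam"]@np.r_[p,1];f=192/np.tan(np.radians(c["fovy"])/2)
    print(t,c["cx"]+f*q[0]/-q[2],c["cy"]-f*q[1]/-q[2])
print("end.png pin",ang((301.75,202.75)))
b=pin(im,300,204);print(b,ang(b))
```

```text
[[ 69  53  39  34  31  31  30  31  30]
 [ 60  45  49  53  45  32  31  29  32]
 [ 55  57  83  96  82  54  35  29  32]
 [ 59  69  91 107 104  76  45  29  29]
 [ 68  74  84  95 101  84  51  31  28]
 [ 76  78  80  84  87  72  46  30  30]
 [ 80  80  79  78  70  53  36  31  30]
 [ 81  80  79  70  57  45  38  34  35]
 [ 80  79  80  74  66  63  59  48  39]]
(np.float64(302.58947368421053), np.float64(165.48526315789474)) (np.float64(24.748779813235988), np.float64(50.503975205238326)) expect 25.8
150 301.0863254469088 202.91255341489753
155 299.45576364349563 203.0772682721674
160 297.78071442509656 203.07986200725736
end.png pin (np.float64(147.8733636716821), np.float64(49.89033067349432))
[[ 36  51  68  64  45  30  29  29  29]
 [ 53  78 101 104  76  42  30  29  28]
 [ 70  90 106 111  89  50  32  27  29]
 [ 74  86  94  98  81  51  31  27  30]
 [ 67  81  85  84  69  44  31  28  30]
 [ 50  64  70  64  48  35  29  30  28]
 [ 35  44  46  43  35  32  30  29  30]
 [ 32  33  34  34  32  32  30  31  31]
 [ 31  32  32  33  32  31  29  29  32]]
(np.float64(298.3809523809524), np.float64(202.2797619047619)) (np.float64(157.5211700363434), np.float64(48.06771420420245))
```

Request:
step_arm([
  {"linear": [0.006, 0.004, 0.003], "twist": [0, 0, 0], "hand": 1},
  {"linear": [0.012, 0.008, 0.005], "twist": [0, 0, 0], "hand": 1},
  {"linear": [0.012, 0.008, 0.005], "twist": [0, 0, 0], "hand": 1},
  {"linear": [0.012, 0.008, 0.005], "twist": [0, 0, 0], "hand": 1},
])

```text
time_s: 27.3
tool_pos: [0.5667, -0.0441, 0.1264]
eef_rot: [-2.992, -0.951, -0.064]
contact_force: [-7.6, 1.5, -2.8]
width: 0.205
```

```bash
python3 nx.py 1 7 1|tail -2;python3 - <<'E'
from rig import manip
from scipy.spatial.transform import Rotation as R
for i in range(3):
    a=manip.state();print(a["tool_pos"].round(5),a["contact_force"].round(1));[manip.read_camera("top") for _ in range(6)]
print(R.from_rotvec(a["eef_rot"]).as_matrix()[:,2])
E
```

```text
t 27.3 P [ 0.5667 -0.0441  0.1264] c mm [ 0.3 -0.2] theta 151.8 r mm 50.4 F [-7.6  1.5 -2.8] w 0.205
[-0.009, -0.006, -0.004]
[ 0.56671 -0.04414  0.1264 ] [-7.6  1.5 -2.8]
[ 0.56675 -0.04411  0.12639] [-5.9  1.2 -2.1]
[ 0.56671 -0.04415  0.12639] [-7.2  1.  -2.4]
[ 0.03861178  0.0133633  -0.99916493]
```

Request:
step_arm([
  {"linear": [-0.005, -0.003, -0.002], "twist": [0, 0, 0], "hand": 1},
  {"linear": [-0.01, -0.007, -0.005], "twist": [0, 0, 0], "hand": 1},
  {"linear": [-0.014, -0.01, -0.007], "twist": [0, 0, 0], "hand": 1},
  {"linear": [-0.014, -0.01, -0.007], "twist": [0, 0, 0], "hand": 1},
  {"linear": [-0.014, -0.01, -0.007], "twist": [0, 0, 0], "hand": 1},
])

```text
time_s: 28.82
tool_pos: [0.5633, -0.0467, 0.1245]
eef_rot: [-2.991, -0.954, -0.075]
contact_force: [2.9, 7.7, -1.7]
width: 0.202
```

```bash
python3 nx.py 1 7 1|tail -2;python3 - <<'E'
from rig import manip
for i in range(3):
    a=manip.state();print(a["tool_pos"].round(5),a["contact_force"].round(1));[manip.read_camera("top") for _ in range(6)]
E
```

```text
t 28.825 P [ 0.5633 -0.0467  0.1245] c mm [ 0.3 -0.2] theta 157.1 r mm 50.3 F [ 2.9  7.7 -1.7] w 0.202
[-0.01, -0.007, -0.004]
[ 0.56332 -0.04668  0.12448] [ 2.9  7.7 -1.7]
[ 0.56331 -0.04667  0.12447] [ 2.2  8.4 -2.8]
[ 0.56334 -0.04667  0.12449] [ 2.2  8.6 -1.4]
```

```bash
python3 -c "
from rig import manip
print(manip.close_job())"
```

```text
the job is handed in; nothing more can be done
None
```

The drum is handed in with its heavy side straight down, to within about 2–3°. The handle is still gripped at 50 N and nothing was moving, after 29 s of the 72 s allowed.

- **Finding the heavy side:** I cranked the drum once fully round clockwise, on past the bottom, and then took two readings in reverse. The 17 force readings gave a drag of 0.36 Nm and a weight pull of 0.31 Nm, both close to the values you gave. They put the heavy side at the bottom when the handle is at about 157° (2.74 rad). The leftover scatter was 0.46 N, about the sensor noise, and the two reverse readings agreed with the forward ones.
- **Setting the drum:** the arm gives under load, so the first stops landed at 150–151°, then 159°, then 152° when I tried to ease off the push. The last one ended at 157.1°.
- **Last checks:**
  - The tool position and force held steady over the last 0.6 s before I handed it in.
  - The tool still pushes on the handle with a few newtons, less than the roughly 7 N needed to turn the drum.
  - The gripper has tilted about 2–3°, so the true handle angle is nearer 158°. A camera check of the handle pin at the 159° stop read 157.5°, give or take 2°, so the methods disagree by about 2°. I did not repeat it at the final pose.
- **Items beside the machine:** the arm's path did not go near the screwdriver, oil bottle, car key or tray. I did not take a final picture to confirm they had not moved.

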